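# Zero a hub wheel's encoder on its test stand

## Robot

A 6-joint arm with a two-finger parallel gripper is mounted at the origin on the work surface. World frame = base frame: x ahead of the robot, y to its left, z up, the work surface at z = 0. Lengths are in m, angles in rad, forces in N, time in s.
With the tool pointing down it reaches from about 0.35 to 1 m from the base axis. Payload 7.1 kg.
Tool frame: the origin (TCP) lies midway between the tips of the shut fingers; the grasp point (between the pads) lies 19 mm behind it; z points along the fingers, y is the direction in which the jaws open and shut (so a half turn about z gives the same grasp; the last joint's range is limited). The gripper opens to 85 mm and grips with 20 to 120 N. Pads are 22 mm wide; open, the fingers measure 114 mm over their backs; the gripper's body (76 mm by 85 mm) begins 54 mm behind the grasp point. The pads swing forward as they close: fully open they stand 13 mm farther back than shut.
Start: joints at [-1.241, 0.423, 1.63, -0, 1.089, -0.019], TCP at [0.214, -0.587, 0.231] pointing down, gripper open.
Joint ranges: [-3, 3], [-0.9, 2.11], [0.09, 2.58], [-1.31, 4.45], [0.11, 2.69], [-2.54, 2.54]. Speed limits (rad/s): [2.39, 2.39, 3.01, 3.14, 3.14, 3.14].

## Interface

Orientations are given as a unit quaternion [w, x, y, z].
In Python, from cell import telemetry, eyes, workorder gives the robot as it stands.
- The arm moves only by the tool servo_tool, never from a script. Its argument "motion" is a list of rows, each a list of 6 numbers: the shift along the tool's x, y, z in cm, then the turn, a rotation vector about the tool's x, y, z in degrees. A call has 1 to 10 rows; each row shifts and turns the commanded pose from where the row before left it, along the tool's axes as they then stand; what a row does not reach is not made up. A row lasts 1/8 s, in which the tool goes at most 62.5 mm and 10.7 degrees, less where a joint would pass 70% of its speed; a pose out of reach is approached as far as the arm can. A call is refused whole if a number of a shift passes 6.25 or a number of a turn 10.7, either way. A call with a gripper value outside its range is refused whole. "claw" is the finger opening in cm, from 0 to 8.54, set as the call begins (left out, the last holds). The fingers move at their own pace and stop on an object; "squeeze" is the grip in N (left out, the last holds). Time passes only in rows, so rows that do not move let the fingers close. It gives the time, the measured TCP pose, the force and the opening at its end, in the units of the state.
- telemetry.get_obs(): the state, without advancing time (a new reading comes with each control period).
- eyes.read_camera(name): name is "scene" or "top"; returns a dict with "color" (480x640x3 uint8, red, green, blue), "intrinsics" (3x3 intrinsics, pixels), "dist" ([k1, k2, p1, p2, k3] as OpenCV has them; the pictures are not rectified), "R" (3x3) and "t" (3): a world point X has camera coordinates R X + t. Camera axes: x right, y down, z forward; pixel columns grow to the right and rows downward; lengths in m; the calibration is good to about 2 mm. A picture is of the moment at which its call begins. There is no depth.
- workorder.hand_in(): hands the job in, once; it reports no verdict.
The state is a dict: "clock": time; "joint_pos": joint angles; "joint_vel": joint speeds; "joint_torque": joint torques, N m; "tcp_pos": TCP position; "tcp_rot": TCP orientation; "force": force on the tool from outside, world axes, zero at the start; "torque": the same for the moment, N m; "width": finger opening in m.
Only numpy, scipy, OpenCV 4.12 (cv2) and the standard library are available. Lean on these libraries where they do the work, as an engineer would, in place of code of your own. Each camera call takes 0.05 s, during which the arm holds its last target.

## Task

The drive is off and the wheel on the test stand spins freely. Stroke the tyre round with light fingertip pressure until the white paint mark, now hidden down in the guard, stands at the top between the red pointers, and let go so that the wheel rests there. Then press the green button on the control box fully down to store the zero and release it, leaving the red stop button and the other things on the bench alone.

Things in the scene. Friction and masses are not known exactly. Their poses are not given: they have to be found in the camera images.
- wheel: Hub-motor wheel, 165 mm diameter, black tyre, flat tread 36 mm wide. Origin: its centre on the axle, 115 mm above the bench; y axis along the level axle, z axis from the axle to the white mark. Turns either way without end with about 0.03 N m of drag, stopping within a few degrees when let go. The axle is stiffly sprung up and down in the fork, 12 N per mm of press. Keep the force on the wheel under 20 N.
- mark (a point): Middle of the white paint mark, a line 8 mm wide across the tread, on the tyre's surface 82.5 mm from the axle; it starts in the lower half, hidden in the guard. The worn tyre is out of true: elsewhere its surface lies up to 2 mm inside or outside that radius, varying round the wheel.
- top_point (a point): Where the mark's middle must stand: between the two red pointers, 82.5 mm straight above the axle, 197.5 mm above the bench. Fixed to the stand; its x axis runs level along the tread (the way the tyre's top moves), y along the axle, z up.
- stand: Bench stand, bolted down, base 240 (x) by 150 mm (y), origin under its middle below the axle, y along the axle. Clear side panels 58 mm apart inside flank the tyre, reaching 12 mm below its top for 50 mm each way; red pointers on them end 3 mm below its top. Yellow end walls and lips up to 165 mm high, 80 mm or more before and behind. Tread free for a finger 35 degrees either side of the top.
- zero_top (a point): Middle of the top of the green push button (28 mm diameter) on the grey control box. Its z axis points out of the panel, which slopes 20 degrees, rising away from the robot. Travel 6 mm into the panel, spring about 2 N rising to 5 N fully down; springs back.
- zero (a joint): Travel of the green button in m: 0 released, 0.006 fully down.
- estop (a joint): Travel of the red mushroom stop button (40 mm diameter, 95 mm to the left of the green one on the same panel) in m: 0 released. Leave alone.
- control_box: Grey control box, 150 mm along x, 190 mm along y, 45 mm high at its front (-x) edge and 100 mm at its back edge, fixed. Origin at the middle of its underside.
- meter: Grey hand-held meter lying flat, 150 x 75 x 44 mm, origin under its middle, long side along its x. Bystander.
- spool: White wire spool standing on end, 68 mm diameter, 50 mm high, origin under its middle. Bystander.
- screwdriver: Orange screwdriver 190 mm long lying along its x axis. Bystander.

How it is judged:
On the way, in this order (a step that is already met when the one before it is completed fails the run):
1. the mark stands at the top within 6 mm, wheel at rest, nothing touching it (distance between mark and top_point below 0.006 m and angular speed of wheel below 0.05 rad/s and contact force between wheel and anything else below 0.1 N), for 0.3 s.
2. the green button is pressed down (at least 5 of its 6 mm) with the mark at the top (value of joint zero above 0.005 m and distance between mark and top_point below 0.006 m), for 0.05 s.
At the end, for the whole second after the job is handed in: The middle of the mark is within 6 mm of the point between the pointers, the wheel is at rest and the green button, having been pressed, is released again; the stop button is not pressed (distance between mark and top_point below 0.006 m and angular speed of wheel below 0.05 rad/s and value of joint zero below 0.001 m and value of joint estop below 0.002 m); the robot touches nothing.
It fails at once if the wheel is pressed with more than 20 N (contact force between wheel and anything else above 20 N).
It fails at once if the green button is pressed while the mark is not at the top (value of joint zero above 0.003 m and distance between mark and top_point above 0.008 m).
It fails at once if the red stop button is pressed (value of joint estop above 0.002 m).
It fails at once if a bystander is moved by more than 20 mm (distance of any of meter, spool, screwdriver from where it was at the start of the episode above 0.02 m).
It also fails if it takes over 72 s, if anything falls off the work surface, if the arm or the gripper's body presses on something with over 40 N, if the wrist force passes 120 N, or if a joint passes its speed limit or range.

## Working session

There is one attempt and no reset: what is moved stays moved. The work goes in short steps, Python scripts to look and compute and a tool call to move; the robot and the scene stay as the last step left them, time stands still between calls to the robot, and variables do not carry over. Pictures are saved under pics/ and viewed, and the job is handed in when it is done.

Besides the shell and the picture viewer there is one more tool, called after "Call:" as name([rows], argument=value, ...), one row to a line, values as JSON. servo_tool: Moves the arm, as the interface text tells. Its arguments: {"type":"object","properties":{"motion":{"type":"array"},"claw":{"type":"number"},"squeeze":{"type":"number"}},"required":["motion"]}

```bash
ls; mkdir -p pics; python3 - <<'E'
from cell import telemetry, eyes
import cv2
print(telemetry.get_obs())
for n in("scene","top"):
    c=eyes.read_camera(n); cv2.imwrite(f"pics/{n}0.png",c["color"][:,:,::-1]); print(n,c["intrinsics"],c["dist"],c["R"],c["t"])
E
```

```text
pics
{'clock': 0.0, 'joint_pos': array([-1.24098672e+00,  4.23860969e-01,  1.63071098e+00, -1.33569900e-06,
        1.08859756e+00, -1.90112301e-02]), 'joint_vel': array([ 7.90072217e-04, -6.81177449e-04, -3.34003270e-05, -2.29140052e-04,
        2.65993770e-04, -6.09802263e-04]), 'joint_torque': array([-1.16713363e-03, -5.57388747e+01, -2.81743705e+01, -1.03404677e-04,
        7.31066189e-03,  5.70482328e-06]), 'tcp_pos': array([ 0.21345462, -0.58682433,  0.23052488]), 'tcp_rot': array([-7.78835887e-04,  9.84828659e-01,  1.73527780e-01, -1.22612887e-04]), 'force': array([-0.28195151, -0.34881832, -0.32508196]), 'torque': array([0.00577804, 0.04708562, 0.03012715]), 'width': 0.08558519147445588}
scene [[448.43291263   0.         320.99178588]
 [  0.         448.43291263 251.45298548]
 [  0.           0.           1.        ]] [-0.05939572  0.          0.          0.          0.        ] [[ 0.77411431  0.63304256 -0.0020396 ]
 [ 0.5102231  -0.62582558 -0.58992773]
 [-0.37472579  0.45563085 -0.80745347]] [-0.48637202 -0.25132154  1.40611088]
top [[592.39916943   0.         318.7886928 ]
 [  0.         592.39916943 237.79106643]
 [  0.           0.           1.        ]] [-0.15032049  0.          0.          0.          0.        ] [[-0.00910134 -0.99994779 -0.00464579]
 [-0.98263115  0.00980468 -0.18531026]
 [ 0.18534614  0.00287852 -0.98266908]] [0.0146853  0.65631272 1.65241449]
```

View pics/scene0.png

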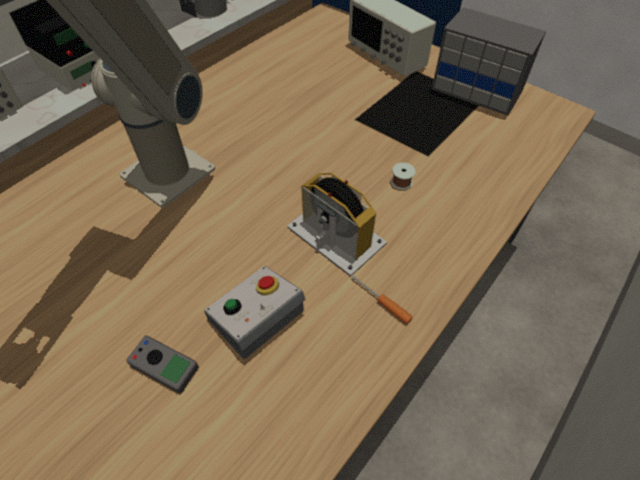

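View pics/top0.png

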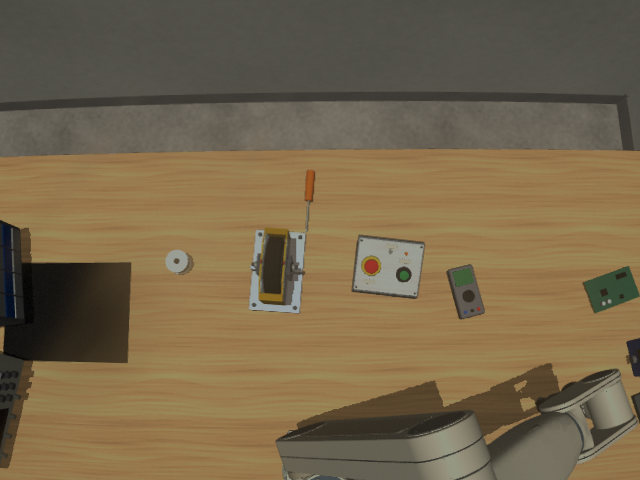

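The scene camera shows the stand at about (338,220) and the box with green (232,306) and red (267,284). In the top view the wheel is at (274,266), green at (404,274) and red at (371,266). I'll enlarge these areas.

```bash
python3 - <<'E'
import cv2,numpy as np
a=cv2.imread("pics/top0.png")[220:320,240:310]; b=cv2.imread("pics/scene0.png")[165:275,280:390]
a=cv2.resize(a,(420,600),interpolation=cv2.INTER_CUBIC)
b=cv2.resize(b,(600,600),interpolation=cv2.INTER_CUBIC)
cv2.imwrite("pics/a.png",a);cv2.imwrite("pics/b.png",b)
E
```

```text
(no output)
```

View pics/a.png

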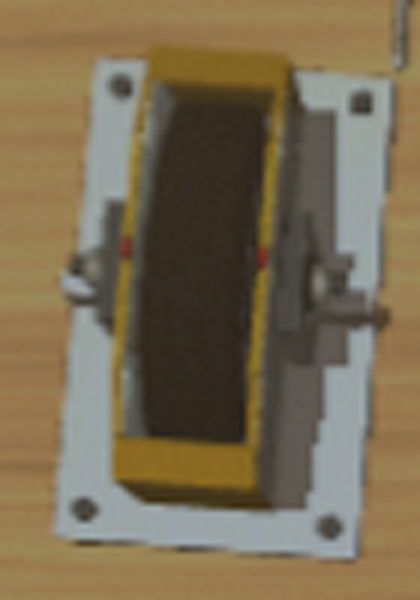

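View pics/b.png

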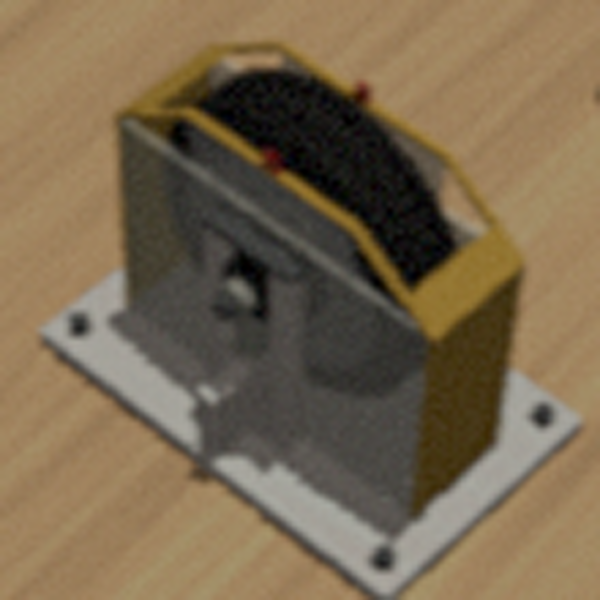

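Enlarged top view: base bolts at crop (122,86), (362,102), (84,508), (330,526), and pointers at (125,246) and (262,258). Scene crop: pointers at (272,159) and (362,92). Next step is to triangulate these.

```bash
cat > h.py <<'E'
import cv2,numpy as np
from cell import eyes,telemetry
def ray(c,p):
    u=cv2.undistortPoints(np.array([[p]],float),c["intrinsics"],np.array(c["dist"]))[0,0]
    d=c["R"].T@np.array([u[0],u[1],1]); return -c["R"].T@c["t"], d/np.linalg.norm(d)
def plane(c,p,z):
    o,d=ray(c,p); return o+d*(z-o[2])/d[2]
def tri(c1,p1,c2,p2):
    A=np.zeros((3,3));b=np.zeros(3);
    R=[ray(c1,p1),ray(c2,p2)]
    for o,d in R:
        M=np.eye(3)-np.outer(d,d);A+=M;b+=M@o
    x=np.linalg.solve(A,b)
    return x,[np.linalg.norm((np.eye(3)-np.outer(d,d))@(x-o)) for o,d in R]
def proj(c,X):
    r,_=cv2.Rodrigues(c["R"]); return cv2.projectPoints(np.array([X],float),r,c["t"],c["intrinsics"],np.array(c["dist"]))[0][0,0]
def blob(c,lo,hi,box):
    h=cv2.cvtColor(c["color"],cv2.COLOR_RGB2HSV); m=cv2.inRange(h,lo,hi)
    k=np.zeros_like(m);x0,y0,x1,y1=box;k[y0:y1,x0:x1]=m[y0:y1,x0:x1]
    n,l,s,ce=cv2.connectedComponentsWithStats(k); return [(s[i,4],s[i,:4].tolist(),ce[i].round(1).tolist()) for i in range(1,n) if s[i,4]>2]
E
python3 - <<'E'
from h import *
np.set_printoptions(precision=4,suppress=True)
S=eyes.read_camera("scene");T=eyes.read_camera("top")
t=lambda x,y:(240+x/6-.42,220+y/6-.42); s=lambda x,y:(280+x*110/600-.4,165+y*110/600-.4)
pl=tri(T,t(125,246),S,s(362,92)); pr=tri(T,t(262,258),S,s(272,159)); print(pl,pr)
print([plane(T,t(*q),.1945) for q in((125,246),(262,258))])
B=[plane(T,t(*q),.012) for q in((122,86),(362,102),(84,508),(330,526))]; print(B,np.mean(B,0))
print("scene bolts",[plane(S,s(*q),.012) for q in((78,324),(541,414),(383,558))])
for n,c,b in(("T",T,(340,220,440,310)),("S",S,(200,260,310,360))):
    print(n,"g",blob(c,(50,100,25),(85,255,255),b),"r",blob(c,(0,150,100),(5,255,255),b),blob(c,(170,150,100),(180,255,255),b))
E
```

```text
(array([0.5729, 0.1647, 0.1895]), [np.float64(0.0011287162984622533), np.float64(0.0011287162984623816)]) (array([0.5675, 0.1044, 0.1907]), [np.float64(0.0020002460111028307), np.float64(0.0020002460111028125)])
[array([0.5714, 0.1633, 0.1945]), array([0.5655, 0.1027, 0.1945])]
[array([0.6793, 0.1843, 0.012 ]), array([0.67  , 0.0648, 0.012 ]), array([0.4696, 0.2013, 0.012 ]), array([0.46  , 0.0812, 0.012 ])] [0.5697 0.1329 0.012 ]
scene bolts [array([0.4597, 0.0855, 0.012 ]), array([0.6788, 0.1885, 0.012 ]), array([0.67  , 0.0686, 0.012 ])]
T g [(np.int32(67), [400, 271, 9, 9], [403.8, 275.0])] r [(np.int32(135), [365, 260, 13, 13], [370.9, 266.1])] []
S g [(np.int32(101), [225, 300, 13, 10], [230.8, 304.4])] r [(np.int32(121), [259, 276, 15, 12], [265.7, 281.6])] [(np.int32(4), [264, 285, 3, 3], [265.0, 286.2])]
```

```bash
python3 - <<'E'
from h import *
np.set_printoptions(precision=4,suppress=True)
S=eyes.read_camera("scene");T=eyes.read_camera("top")
print("cams",-S["R"].T@S["t"],-T["R"].T@T["t"])
print(tri(T,(403.8,275),S,(230.8,304.4)),tri(T,(370.9,266.1),S,(265.7,281.6)))
a=T["color"][225:310,340:440,::-1];b=S["color"][260:360,195:310,::-1]
cv2.imwrite("pics/c.png",np.hstack([cv2.resize(a,(400,340),interpolation=2),cv2.resize(b,(391,340),interpolation=2)]))
o=telemetry.get_obs();print(o["clock"],o["tcp_pos"])
from scipy.spatial.transform import Rotation as Ro
a=np.deg2rad(85.4)
x=np.array([np.cos(a),np.sin(a),0]);z=np.array([0,0,-1.]);R=np.c_[x,np.cross(z,x),z]
q=o["tcp_rot"];C=Ro.from_quat([q[1],q[2],q[3],q[0]]).as_matrix()
print(C)
print("turn tool",Ro.from_matrix(C.T@R).as_rotvec(degrees=True),"shift tool cm",C.T@(np.array([.5695,.1335,.25])-o["tcp_pos"])*100)
E
```

```text
cams [ 1.0316 -0.4901  0.9861] [0.3388 0.0035 1.7455]
(array([ 0.5443, -0.2298,  0.0802]), [np.float64(0.0022705751999573674), np.float64(0.002270575199957417)]) (array([ 0.5693, -0.1366,  0.0899]), [np.float64(0.0017198113650533163), np.float64(0.0017198113650534115)])
0.3 [ 0.2136 -0.5872  0.231 ]
[[ 0.9398  0.3417 -0.0002]
 [ 0.3417 -0.9398  0.0005]
 [ 0.     -0.0006 -1.    ]]
turn tool [ -0.0283  -0.0192 -65.4176] shift tool cm [ 58.077  -55.5656  -1.8637]
```

View pics/c.png

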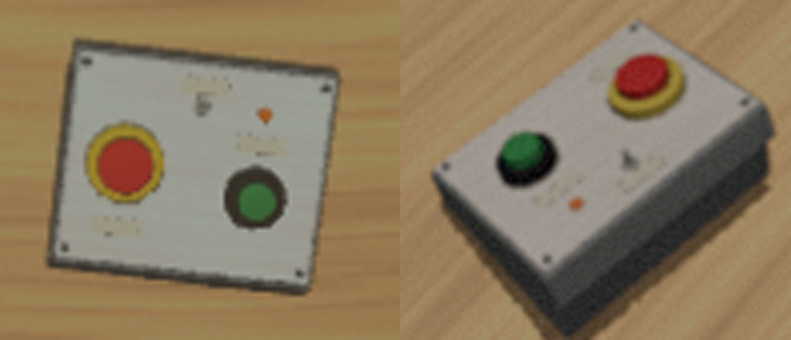

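Call:
servo_tool([
  [4.1,-3.9,-0.3,0,0,0],
  [4.1,-3.9,-0.3,0,0,0],
  [4.1,-3.9,-0.3,0,0,0],
  [4.1,-3.9,-0.3,0,0,0],
  [4.1,-3.9,-0.3,0,0,0],
  [4.1,-3.9,-0.3,0,0,0],
  [4.1,-3.9,-0.1,0,0,0],
  [4.1,-3.9,0,0,0,0],
  [4.1,-3.9,0,0,0,0],
  [4.1,-3.9,0,0,0,0],
], claw=0, squeeze=20)

```text
clock: 1.55
tcp_pos: [0.4663, -0.079, 0.2506]
tcp_rot: [0.0, 0.985, 0.174, 0.0]
force: [1.6, 0.2, 0.1]
width: 0.0001
```

Call:
servo_tool([
  [4.1,-4.0,0,0,0,0],
  [4.1,-4.0,0,0,0,0],
  [4.1,-4.0,0,0,0,0],
  [3.5,-3.5,0,0,0,-10],
  [0,0,0,0,0,-10],
  [0,0,0,0,0,-10],
  [0,0,0,0,0,-10],
  [0,0,0,0,0,-10],
  [0,0,0,0,0,-10],
  [0,0,0,0,0,-5],
])

```text
clock: 2.8
tcp_pos: [0.5611, 0.119, 0.2503]
tcp_rot: [-0.0, 0.736, 0.677, -0.0]
force: [0.2, 1.3, -0.2]
width: 0.0005
```

```bash
cat >> h.py <<'E'
from scipy.spatial.transform import Rotation as Ro
AX=np.array([.5695,.1335,.115]); YAW=85.4
def pose(th,r):  # th deg: + toward x_s(away); tool z to the axle
    a=np.deg2rad(YAW);x=np.array([np.cos(a),np.sin(a),0]);xs=np.array([x[1],-x[0],0])
    t=np.deg2rad(th);rad=np.sin(t)*xs+np.cos(t)*np.array([0,0,1]);z=-rad
    return AX+r*rad,np.c_[x,np.cross(z,x),z]
def go(th,r):
    o=telemetry.get_obs();q=o["tcp_rot"];C=Ro.from_quat([q[1],q[2],q[3],q[0]]).as_matrix()
    p,R=pose(th,r);print("t",o["clock"],"tcp",o["tcp_pos"].round(4),"F",o["force"].round(2),"w",round(o["width"],4))
    print("shift cm",(C.T@(p-o["tcp_pos"])*100).round(3),"turn",Ro.from_matrix(C.T@R).as_rotvec(degrees=True).round(2),"final",p.round(4))
E
python3 - <<'E'
from h import *
S=eyes.read_camera("scene");cv2.imwrite("pics/s1.png",S["color"][:,:,::-1])
go(-26,.0925)
p,R=pose(-26,.0925);print(R)
E
```

```text
t 2.85 tcp [0.5611 0.1189 0.2503] F [ 0.37 -0.1   0.27] w -0.0001
shift cm [ 1.516 -3.335  5.216] turn [-2.6e+01  1.0e-02 -5.0e-02] final [0.5291 0.1368 0.1981]
[[ 0.08019892  0.89589892  0.4369591 ]
 [ 0.99677888 -0.07208232 -0.03515689]
 [ 0.          0.43837115 -0.89879405]]
```

View pics/s1.png

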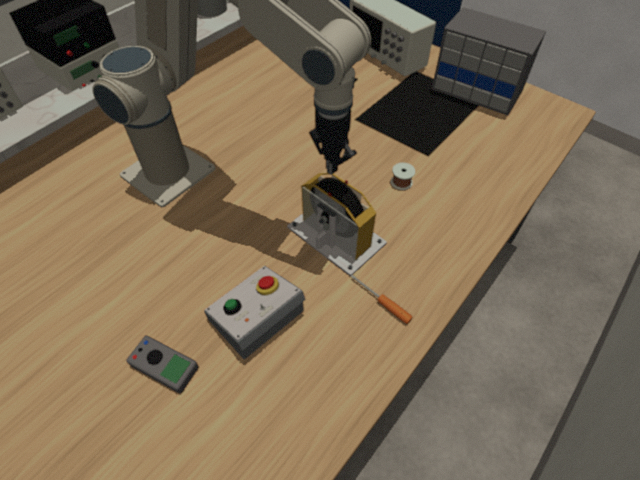

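The shut gripper hangs above the wheel at (333,170) in this view. Next I tilt it to -26° and stop 10 mm short of the tread.

Call:
servo_tool([
  [0.75,-1.7,1.5,0,0,0],
  [0.77,-1.63,2.2,0,0,0],
  [0,0,0,-9,0,0],
  [0,0,0,-9,0,0],
  [0,0,0,-8,0,0],
  [0,0,0,0,0,0],
])

```text
clock: 3.6
tcp_pos: [0.5268, 0.1369, 0.2123]
tcp_rot: [0.165, 0.718, 0.659, 0.15]
force: [0.1, 0.2, -1.0]
width: 0.0004
```

```bash
python3 - <<'E'
from h import *
S=eyes.read_camera("scene");T=eyes.read_camera("top")
a=T["color"][200:320,220:320,::-1];b=S["color"][150:270,280:390,::-1]
cv2.imwrite("pics/d.png",np.hstack([cv2.resize(a,(380,456),interpolation=2),cv2.resize(b,(418,456),interpolation=2)]))
go(-26,.0825)
E
```

```text
t 3.7 tcp [0.5299 0.1373 0.2138] F [1.29 0.57 0.61] w 0.0001
shift cm [-0.059 -0.752  2.378] turn [-0.08  0.17 -0.4 ] final [0.5335 0.1364 0.1892]
```

View pics/d.png

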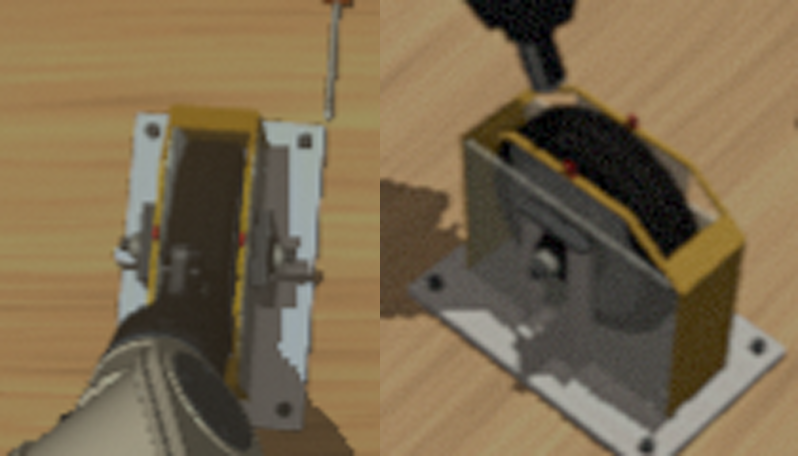

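Call:
servo_tool([
  [0,-0.75,1.0,0,0,0],
  [0,0,0.8,0,0,0],
  [0,0,0.2,0,0,0],
  [0,0,0,0,0,0],
])

```text
clock: 4.2
tcp_pos: [0.5315, 0.1367, 0.1916]
tcp_rot: [0.166, 0.719, 0.658, 0.152]
force: [0.6, -0.3, -0.7]
width: 0.0
```

```bash
python3 -c "
from h import *
go(-26,.0825)"
```

```text
t 4.2 tcp [0.5315 0.1367 0.1916] F [ 0.58 -0.26 -0.67] w 0.0
shift cm [-0.011  0.065  0.308] turn [-0.05  0.21 -0.39] final [0.5335 0.1364 0.1892]
```

Call:
servo_tool([
  [0,0,0.1,0,0,0],
  [0,0,0,0,0,0],
])

```text
clock: 4.45
tcp_pos: [0.5318, 0.1368, 0.1913]
tcp_rot: [0.166, 0.718, 0.658, 0.152]
force: [-0.2, -0.1, -0.2]
width: -0.0002
```

Call:
servo_tool([
  [0,0,0.05,0,0,0],
  [0,0,0,0,0,0],
])

```text
clock: 4.7
tcp_pos: [0.532, 0.1368, 0.1908]
tcp_rot: [0.166, 0.718, 0.658, 0.152]
force: [0.2, 0.2, -0.2]
width: -0.0003
```

Call:
servo_tool([
  [0,0,0.05,0,0,0],
  [0,0,0,0,0,0],
])

```text
clock: 4.95
tcp_pos: [0.5322, 0.1367, 0.1902]
tcp_rot: [0.166, 0.718, 0.658, 0.152]
force: [1.4, -0.4, 0.5]
width: 0.0
```

Call:
servo_tool([
  [0,0,0.05,0,0,0],
  [0,0,0,0,0,0],
])

```text
clock: 5.2
tcp_pos: [0.5324, 0.1367, 0.1898]
tcp_rot: [0.166, 0.718, 0.658, 0.152]
force: [-0.6, 0.3, -0.6]
width: -0.0
```

Call:
servo_tool([
  [0,0,0.05,0,0,0],
  [0,0,0,0,0,0],
])

```text
clock: 5.45
tcp_pos: [0.5326, 0.1367, 0.1894]
tcp_rot: [0.166, 0.718, 0.658, 0.152]
force: [-0.3, 1.0, 0.6]
width: -0.0
```

Call:
servo_tool([
  [0,0,0.05,0,0,0],
  [0,0,0,0,0,0],
])

```text
clock: 5.7
tcp_pos: [0.5329, 0.1368, 0.1892]
tcp_rot: [0.166, 0.718, 0.658, 0.152]
force: [-2.6, 0.5, 4.8]
width: 0.0001
```

Call:
servo_tool([
  [0,0,0.05,0,0,0],
  [0,0,0,0,0,0],
])

```text
clock: 5.95
tcp_pos: [0.5333, 0.1368, 0.1891]
tcp_rot: [0.166, 0.718, 0.658, 0.152]
force: [-4.6, 0.1, 8.1]
width: -0.0002
```

Call:
servo_tool([
  [0,0.57,-0.01,4,0,0],
  [0,0.57,0.02,4,0,0],
  [0,0,0,0,0,0],
])

```text
clock: 6.32
tcp_pos: [0.5456, 0.1362, 0.1942]
tcp_rot: [0.116, 0.729, 0.666, 0.108]
force: [-1.1, 4.1, 6.0]
width: -0.0001
```

```bash
python3 -c "
from h import *
go(-18,.0825)"
```

```text
t 6.325 tcp [0.5456 0.1362 0.1942] F [-1.13  4.15  6.03] w -0.0001
shift cm [-0.078 -0.161  0.024] turn [ 0.22  0.05 -0.48] final [0.5441 0.1355 0.1935]
```

Call:
servo_tool([
  [0.03,0.57,0.01,4,0,0],
  [0.02,0.57,0.02,4,0,0],
  [0,0,0,0,0,0],
])

```text
clock: 6.7
tcp_pos: [0.556, 0.1354, 0.1965]
tcp_rot: [0.065, 0.735, 0.672, 0.06]
force: [-1.9, 3.1, 6.9]
width: 0.0002
```

Call:
servo_tool([
  [0,0.57,0.02,4,0,0],
  [0,0.57,0.02,4,0,0],
  [0,0,0,0,0,0],
])

```text
clock: 7.08
tcp_pos: [0.5675, 0.1343, 0.1976]
tcp_rot: [0.014, 0.738, 0.675, 0.013]
force: [0.0, 2.9, 9.0]
width: 0.0002
```

```bash
python3 -c "
from h import *
go(-2,.0825)"
```

```text
t 7.075 tcp [0.5675 0.1343 0.1976] F [0.02 2.93 9.01] w 0.0002
shift cm [-0.066 -0.082  0.007] turn [ 0.19  0.03 -0.5 ] final [0.5666 0.1337 0.1974]
```

Call:
servo_tool([
  [0.02,0.57,-0.02,4,0,0],
  [0,0.57,0.01,4,0,0],
  [0,0,0,0,0,0],
])

```text
clock: 7.45
tcp_pos: [0.5787, 0.1334, 0.1972]
tcp_rot: [-0.037, 0.737, 0.674, -0.035]
force: [0.5, 1.8, 8.8]
width: -0.0002
```

Call:
servo_tool([
  [0,0.57,0.01,4,0,0],
  [0,0.57,0.02,4,0,0],
  [0,0,0,0,0,0],
])

```text
clock: 7.82
tcp_pos: [0.59, 0.1325, 0.1952]
tcp_rot: [-0.088, 0.733, 0.67, -0.082]
force: [2.9, 3.2, 9.0]
width: 0.0002
```

Call:
servo_tool([
  [0,0.57,0.02,4,0,0],
  [0,0.57,0.02,4,0,0],
  [0,0,0,0,0,0],
])

```text
clock: 8.2
tcp_pos: [0.6009, 0.1316, 0.1916]
tcp_rot: [-0.139, 0.725, 0.662, -0.128]
force: [4.8, 2.5, 8.3]
width: 0.0001
```

```bash
python3 -c "
from h import *
go(22,.0825)"
```

```text
t 8.2 tcp [0.6009 0.1316 0.1916] F [4.84 2.49 8.27] w 0.0001
shift cm [-0.059 -0.052  0.029] turn [ 0.19 -0.12 -0.52] final [0.6003 0.131  0.1915]
```

Call:
servo_tool([
  [0,0.57,0.02,4,0,0],
  [0,0.57,0.02,4,0,0],
  [0,0,0,0,0,0],
  [0,0,-1.2,0,0,0],
  [0,0,0,0,0,0],
])

```text
clock: 8.82
tcp_pos: [0.6154, 0.1298, 0.1972]
tcp_rot: [-0.19, 0.713, 0.652, -0.175]
force: [0.6, -0.2, -0.7]
width: 0.0
```

```bash
python3 - <<'E'
from h import *
S=eyes.read_camera("scene");T=eyes.read_camera("top")
a=T["color"][200:320,220:320,::-1];b=S["color"][150:270,280:390,::-1]
cv2.imwrite("pics/e.png",np.hstack([cv2.resize(a,(380,456),interpolation=2),cv2.resize(b,(418,456),interpolation=2)]))
go(30,.0945)
E
```

```text
t 8.925 tcp [0.6148 0.1299 0.1967] F [-0.04 -0.55  0.54] w 0.0001
shift cm [-0.007  0.152 -0.105] turn [-0.03 -0.15 -0.41] final [0.6166 0.1297 0.1968]
```

View pics/e.png

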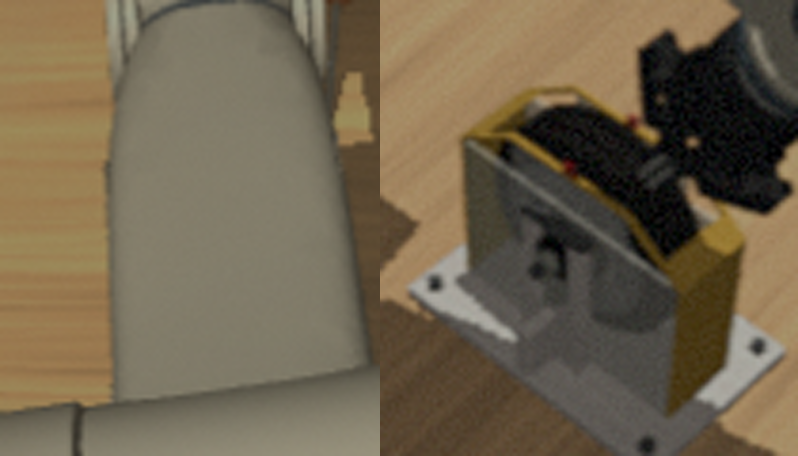

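No white mark is visible on the tread yet. I'll swing back clear of the tread for the second stroke.

Call:
servo_tool([
  [0,-1.19,0,-7.2,0,0],
  [0,-1.19,0.07,-7.2,0,0],
  [0,-1.19,0.07,-7.2,0,0],
  [0,-1.19,0.07,-7.2,0,0],
  [0,-1.19,0.07,-7.2,0,0],
  [0,-1.19,0.07,-7.2,0,0],
  [0,-1.19,0.07,-7.2,0,0],
  [0,-1.19,0.07,-7.2,0,0],
  [0,0,0,0,0,0],
])

```text
clock: 10.05
tcp_pos: [0.5217, 0.1371, 0.1985]
tcp_rot: [0.174, 0.716, 0.657, 0.157]
force: [0.9, 0.2, 0.4]
width: 0.0004
```

```bash
python3 - <<'E'
from h import *
S=eyes.read_camera("scene");T=eyes.read_camera("top")
a=T["color"][200:320,220:320,::-1];b=S["color"][150:270,280:390,::-1]
cv2.imwrite("pics/f.png",np.hstack([cv2.resize(a,(380,456),interpolation=2),cv2.resize(b,(418,456),interpolation=2)]))
go(-28,.0825)
E
```

```text
t 10.15 tcp [0.5256 0.1379 0.2005] F [ 1.01 -0.24  0.09] w 0.0
shift cm [-0.08  -0.105  1.373] turn [-0.76  0.28 -0.34] final [0.5309 0.1366 0.1878]
```

View pics/f.png

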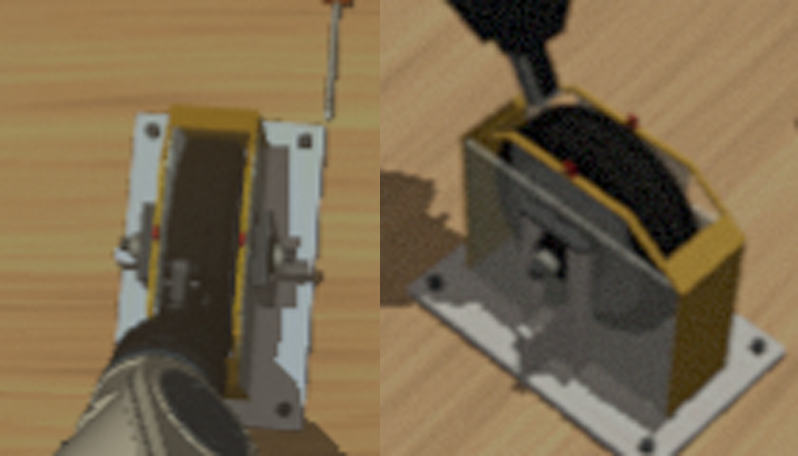

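Call:
servo_tool([
  [-0.05,-0.1,0.6,0,0,0],
  [0,0,0.4,0,0,0],
  [0,0,0,0,0,0],
])

```text
clock: 10.52
tcp_pos: [0.5294, 0.1365, 0.1904]
tcp_rot: [0.174, 0.717, 0.656, 0.158]
force: [-0.5, 0.1, -0.0]
width: -0.0001
```

Call:
servo_tool([
  [0,0,0.05,0,0,0],
  [0,0,0,0,0,0],
])

```text
clock: 10.78
tcp_pos: [0.5293, 0.1367, 0.1905]
tcp_rot: [0.175, 0.717, 0.656, 0.159]
force: [0.5, -0.1, -0.4]
width: 0.0
```

Call:
servo_tool([
  [0,0,0.05,0,0,0],
  [0,0,0,0,0,0],
])

```text
clock: 11.02
tcp_pos: [0.5294, 0.1367, 0.19]
tcp_rot: [0.175, 0.717, 0.656, 0.159]
force: [-0.1, 0.2, 0.7]
width: 0.0001
```

Call:
servo_tool([
  [0,0,0.05,0,0,0],
  [0,0,0,0,0,0],
])

```text
clock: 11.28
tcp_pos: [0.5297, 0.1367, 0.1895]
tcp_rot: [0.175, 0.717, 0.656, 0.159]
force: [0.1, -0.1, -0.4]
width: -0.0003
```

Call:
servo_tool([
  [0,0,0.05,0,0,0],
  [0,0,0,0,0,0],
])

```text
clock: 11.52
tcp_pos: [0.5299, 0.1366, 0.189]
tcp_rot: [0.175, 0.717, 0.656, 0.159]
force: [0.4, -0.4, 0.1]
width: 0.0004
```

Call:
servo_tool([
  [0,0,0.05,0,0,0],
  [0,0,0,0,0,0],
])

```text
clock: 11.78
tcp_pos: [0.5301, 0.1367, 0.1888]
tcp_rot: [0.175, 0.717, 0.656, 0.159]
force: [-1.6, 0.4, 3.7]
width: 0.0001
```

Call:
servo_tool([
  [0,0,0.05,0,0,0],
  [0,0,0,0,0,0],
])

```text
clock: 12.02
tcp_pos: [0.5305, 0.1367, 0.1886]
tcp_rot: [0.175, 0.717, 0.656, 0.159]
force: [-3.6, -0.1, 7.0]
width: -0.0001
```

Call:
servo_tool([
  [0.02,0.57,0.0,4,0,0],
  [0.02,0.57,0.01,4,0,0],
  [0.02,0.57,0.02,4,0,0],
  [0,0,0,0,0,0],
])

```text
clock: 12.52
tcp_pos: [0.5482, 0.1361, 0.1957]
tcp_rot: [0.1, 0.731, 0.668, 0.091]
force: [-0.9, 3.6, 6.9]
width: 0.0001
```

Call:
servo_tool([
  [0.01,0.57,0.01,4,0,0],
  [0.01,0.57,0.02,4,0,0],
  [0.01,0.57,0.02,4,0,0],
  [0,0,0,0,0,0],
])

```text
clock: 13.02
tcp_pos: [0.5646, 0.1348, 0.1981]
tcp_rot: [0.023, 0.738, 0.674, 0.02]
force: [-0.8, 1.4, 8.3]
width: 0.0
```

Call:
servo_tool([
  [0.01,0.57,-0.01,4,0,0],
  [0.01,0.57,0.01,4,0,0],
  [0.01,0.57,0.02,4,0,0],
  [0,0,0,0,0,0],
])

```text
clock: 13.52
tcp_pos: [0.5818, 0.1334, 0.1974]
tcp_rot: [-0.054, 0.736, 0.673, -0.051]
force: [1.3, 1.1, 9.8]
width: -0.0003
```

Call:
servo_tool([
  [0.01,0.57,0.01,4,0,0],
  [0.01,0.57,0.02,4,0,0],
  [0.01,0.57,0.02,4,0,0],
  [0,0,0,0,0,0],
])

```text
clock: 14.02
tcp_pos: [0.5986, 0.1321, 0.1931]
tcp_rot: [-0.13, 0.727, 0.664, -0.121]
force: [3.7, 1.8, 10.1]
width: 0.0001
```

Call:
servo_tool([
  [0,0.57,0.02,4,0,0],
  [0,0.57,0.02,4,0,0],
  [0,0,0,0,0,0],
  [0,0,-1.2,0,0,0],
  [0,0,0,0,0,0],
])

```text
clock: 14.65
tcp_pos: [0.6125, 0.1307, 0.1987]
tcp_rot: [-0.182, 0.715, 0.654, -0.168]
force: [-0.5, 0.5, -0.3]
width: -0.0
```

Call:
servo_tool([
  [0,-1.19,0,-7.2,0,0],
  [0,-1.19,0.07,-7.2,0,0],
  [0,-1.19,0.07,-7.2,0,0],
  [0,-1.19,0.07,-7.2,0,0],
  [0,-1.19,0.07,-7.2,0,0],
  [0,-1.19,0.07,-7.2,0,0],
  [0,-1.19,0.07,-7.2,0,0],
  [0,-1.19,0.07,-7.2,0,0],
  [0,0,0,0,0,0],
])

```text
clock: 15.78
tcp_pos: [0.5207, 0.1366, 0.1985]
tcp_rot: [0.179, 0.716, 0.656, 0.158]
force: [-0.1, -0.7, 0.1]
width: -0.0001
```

```bash
python3 - <<'E'
from h import *
S=eyes.read_camera("scene");T=eyes.read_camera("top")
a=T["color"][200:320,220:320,::-1];b=S["color"][150:270,280:390,::-1]
cv2.imwrite("pics/g.png",np.hstack([cv2.resize(a,(380,456),interpolation=2),cv2.resize(b,(418,456),interpolation=2)]))
go(-28,.0825)
E
```

```text
t 15.875 tcp [0.5244 0.1373 0.2004] F [ 0.24 -0.43  0.84] w 0.0001
shift cm [-0.005 -0.006  1.418] turn [-0.22  0.65 -0.41] final [0.5309 0.1366 0.1878]
```

View pics/g.png

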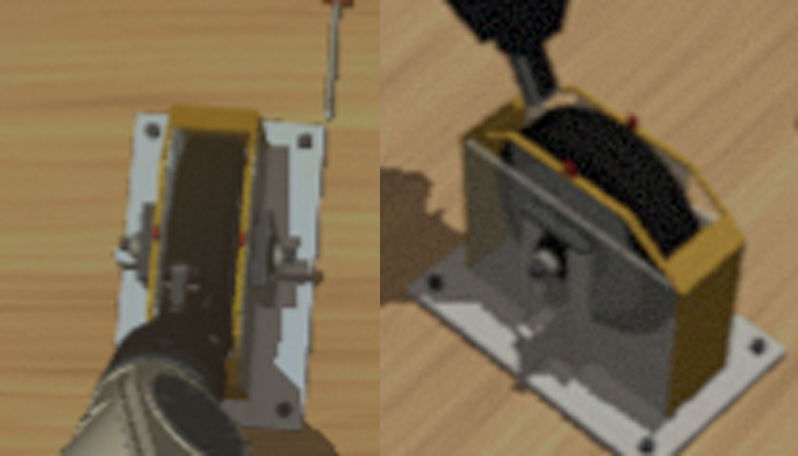

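No mark yet after about 115°, so on to a third stroke.

Call:
servo_tool([
  [0,0,0.7,0,0,0],
  [0,0,0.45,0,0,0],
  [0,0,0,0,0,0],
])

```text
clock: 16.25
tcp_pos: [0.5299, 0.1361, 0.1895]
tcp_rot: [0.18, 0.717, 0.654, 0.159]
force: [0.6, 0.7, 0.3]
width: -0.0
```

Call:
servo_tool([
  [0,0,0.05,0,0,0],
  [0,0,0,0,0,0],
])

```text
clock: 16.5
tcp_pos: [0.5298, 0.1364, 0.1896]
tcp_rot: [0.18, 0.717, 0.654, 0.16]
force: [0.7, -0.4, -0.7]
width: -0.0002
```

Call:
servo_tool([
  [0,0,0.05,0,0,0],
  [0,0,0,0,0,0],
])

```text
clock: 16.75
tcp_pos: [0.53, 0.1364, 0.1892]
tcp_rot: [0.18, 0.717, 0.654, 0.16]
force: [-0.1, -0.8, 0.4]
width: -0.0
```

Call:
servo_tool([
  [0,0,0.05,0,0,0],
  [0,0,0,0,0,0],
])

```text
clock: 17.0
tcp_pos: [0.5302, 0.1364, 0.1887]
tcp_rot: [0.18, 0.717, 0.654, 0.16]
force: [0.3, 0.4, -0.3]
width: -0.0001
```

Call:
servo_tool([
  [0,0,0.05,0,0,0],
  [0,0,0,0,0,0],
])

```text
clock: 17.25
tcp_pos: [0.5305, 0.1364, 0.1883]
tcp_rot: [0.18, 0.717, 0.654, 0.16]
force: [-0.5, -0.3, 0.1]
width: 0.0002
```

Call:
servo_tool([
  [0,0,0.05,0,0,0],
  [0,0,0,0,0,0],
])

```text
clock: 17.5
tcp_pos: [0.5308, 0.1364, 0.188]
tcp_rot: [0.18, 0.717, 0.654, 0.16]
force: [-1.8, -0.8, 3.6]
width: 0.0002
```

Call:
servo_tool([
  [0,0,0.05,0,0,0],
  [0,0,0,0,0,0],
])

```text
clock: 17.75
tcp_pos: [0.5311, 0.1364, 0.1879]
tcp_rot: [0.18, 0.717, 0.654, 0.16]
force: [-3.7, 0.3, 7.6]
width: -0.0004
```

Call:
servo_tool([
  [0.02,0.57,0.0,4,0,0],
  [0.02,0.57,0.01,4,0,0],
  [0.02,0.57,0.02,4,0,0],
  [0,0,0,0,0,0],
])

```text
clock: 18.25
tcp_pos: [0.5487, 0.1357, 0.1949]
tcp_rot: [0.105, 0.732, 0.667, 0.092]
force: [-0.2, 3.3, 4.8]
width: -0.0002
```

Call:
servo_tool([
  [0.01,0.57,0.0,4,0,0],
  [0.01,0.57,0.02,4,0,0],
  [0.01,0.57,0.02,4,0,0],
  [0,0,0,0,0,0],
])

```text
clock: 18.75
tcp_pos: [0.5646, 0.1343, 0.1973]
tcp_rot: [0.028, 0.739, 0.673, 0.021]
force: [0.6, 2.4, 7.0]
width: 0.0001
```

Call:
servo_tool([
  [0.01,0.57,-0.01,4,0,0],
  [0.01,0.57,0.01,4,0,0],
  [0.01,0.57,0.02,4,0,0],
  [0,0,0,0,0,0],
])

```text
clock: 19.25
tcp_pos: [0.5814, 0.1328, 0.1967]
tcp_rot: [-0.049, 0.738, 0.671, -0.05]
force: [1.6, 1.9, 7.9]
width: -0.0001
```

```bash
python3 - <<'E'
from h import *
S=eyes.read_camera("scene")
cv2.imwrite("pics/i.png",cv2.resize(S["color"][150:270,280:390,::-1],(550,600),interpolation=2))
E
```

```text
(no output)
```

View pics/i.png

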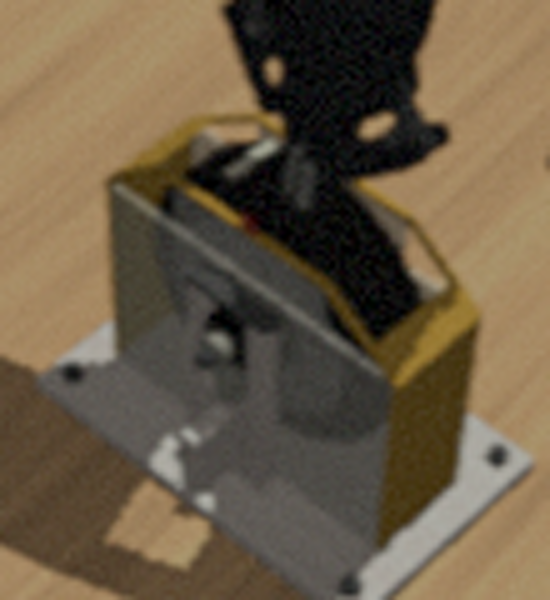

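The white mark has appeared at crop (253,157), scene pixel about (330.5,181.3), behind the finger. Now its angle.

```bash
cat >> h.py <<'E'
def mark(c,box,vmin=110):
    g=c["color"].astype(int); x0,y0,x1,y1=box
    h=cv2.cvtColor(c["color"],cv2.COLOR_RGB2HSV)
    m=np.zeros(h.shape[:2],np.uint8); m[y0:y1,x0:x1]=((h[...,1]<60)&(h[...,2]>vmin))[y0:y1,x0:x1]
    n,l,s,ce=cv2.connectedComponentsWithStats(m); return [(s[i,4],ce[i].round(2)) for i in range(1,n) if s[i,4]>2]
def ang(c,p):
    # ray with cylinder r=.0825 about axle -> angle, y along axle
    o,d=ray(c,p); a=np.deg2rad(YAW);ys=np.array([np.cos(a),np.sin(a),0]);xs=np.array([ys[1],-ys[0],0]);Z=np.array([0,0,1.])
    O=np.array([(o-AX)@xs,(o-AX)@Z]);D=np.array([d@xs,d@Z])
    t=min(np.roots([D@D,2*O@D,O@O-.0825**2]).real);P=O+t*D
    return np.rad2deg(np.arctan2(P[0],P[1])),(o+t*d-AX)@ys
E
python3 - <<'E'
from h import *
S=eyes.read_camera("scene")
for n,p in mark(S,(322,172,345,200),90): print(n,p,ang(S,p))
print(ang(S,(330.5,181.3)))
go(10,.0825)
E
```

```text
18 [332.22 179.11] (np.float64(-18.567557631860968), np.float64(0.011910114064014286))
(np.float64(-16.588234913197013), np.float64(0.002737722211855236))
t 19.35 tcp [0.5807 0.1329 0.1968] F [2.84 0.52 7.51] w -0.0
shift cm [-0.025  0.316  0.017] turn [ 2.05  0.32 -0.85] final [0.5838 0.1324 0.1962]
```

Call:
servo_tool([
  [0.01,0.57,0.02,4,0,0],
  [0.01,0.57,0.02,4,0,0],
  [0.01,0.57,0.02,4,0,0],
  [0,0,0,0,0,0],
])

```text
clock: 19.85
tcp_pos: [0.5982, 0.1315, 0.1924]
tcp_rot: [-0.125, 0.729, 0.662, -0.12]
force: [4.4, 0.8, 8.7]
width: 0.0001
```

Call:
servo_tool([
  [0.01,0.43,0.01,3,0,0],
  [0,0,0,0,0,0],
  [0,0,0,0,0,0],
])

```text
clock: 20.23
tcp_pos: [0.6014, 0.1313, 0.1913]
tcp_rot: [-0.144, 0.725, 0.659, -0.137]
force: [3.6, 0.2, 8.3]
width: -0.0001
```

Call:
servo_tool([
  [0,0,-0.4,0,0,0],
  [0,0,-1.5,0,0,0],
  [0,0,-1,0,0,0],
  [0,0,0,0,0,0],
])

```text
clock: 20.72
tcp_pos: [0.6131, 0.1305, 0.2187]
tcp_rot: [-0.145, 0.725, 0.659, -0.137]
force: [-0.4, 0.4, -0.5]
width: 0.0
```

```bash
python3 - <<'E'
from h import *
S=eyes.read_camera("scene")
cv2.imwrite("pics/j.png",cv2.resize(S["color"][150:270,280:390,::-1],(550,600),interpolation=2))
for n,p in mark(S,(322,172,355,205),90): print(n,p,ang(S,p))
o=telemetry.get_obs();print(o["tcp_pos"],o["clock"])
E
```

```text
47 [335.19 184.15] (np.float64(-4.4567669186678796), np.float64(0.0011838299220306436))
9 [324.22 201.89] (np.float64(9.814382057447009), np.float64(-0.05925352562383908))
[0.61253278 0.13044892 0.21812288] 20.775
```

View pics/j.png

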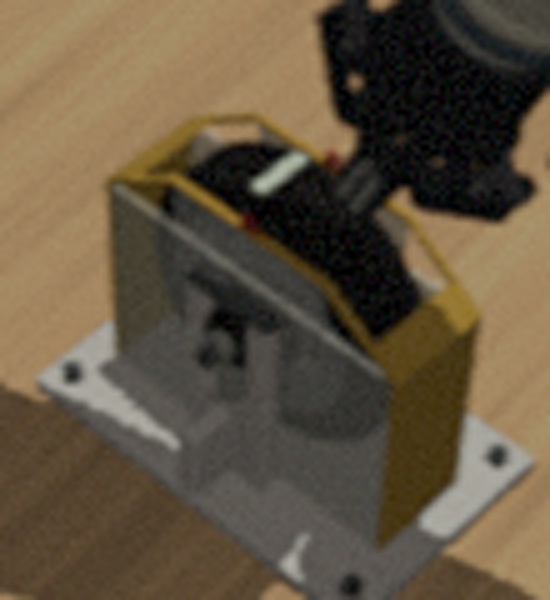

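```bash
python3 - <<'E'
from h import *
S=eyes.read_camera("scene");T=eyes.read_camera("top")
h=cv2.cvtColor(S["color"],cv2.COLOR_RGB2HSV)
r=[blob(S,(0,110,50),(8,255,255),(322,170,360,205)),blob(S,(172,110,50),(180,255,255),(322,170,360,205))];print(r)
print(proj(S,AX+[0,0,.0825]),proj(S,AX+[0,0,.0785]))
for p in((337.8,186.5),(337.8,185.8)): print(ang(S,p))
print(ang(S,proj(S,AX+[0,0,.0825])))
E
```

```text
[[(np.int32(3), [346, 181, 2, 3], [346.3, 182.0]), (np.int32(4), [329, 193, 2, 3], [329.5, 194.0])], []]
[336.78940497 185.63049395] [336.74694673 186.78436063]
(np.float64(2.587326478486947), np.float64(-0.00040107377320916775))
(np.float64(1.4956876088609379), np.float64(0.001306094360856448))
(np.float64(0.0), np.float64(1.106646861322166e-16))
```

The mark bar sits just behind the line between the pointers: mark at (335.2,184.2), pointer midpoint about (337.8,186). It needs about 6.5° more, so one short stroke.

Call:
servo_tool([
  [0,-0.97,0.04,-5,0,0],
  [0,-0.97,0.04,-5,0,0],
  [0,0,0.9,0,0,0],
  [0,0,0.8,0,0,0],
  [0,0,0.7,0,0,0],
  [0,0,0,0,0,0],
])

```text
clock: 21.62
tcp_pos: [0.5882, 0.1324, 0.1991]
tcp_rot: [-0.083, 0.735, 0.669, -0.081]
force: [0.6, -0.5, -0.7]
width: -0.0001
```

```bash
python3 -c "
from h import *
go(13,.0825)"
```

```text
t 21.625 tcp [0.5882 0.1324 0.1991] F [ 0.64 -0.53 -0.67] w -0.0001
shift cm [-0.038  0.068  0.362] turn [-0.29  0.24 -0.82] final [0.588  0.132  0.1954]
```

Call:
servo_tool([
  [0,0,0.15,0,0,0],
  [0,0,0,0,0,0],
])

```text
clock: 21.88
tcp_pos: [0.5883, 0.1326, 0.199]
tcp_rot: [-0.082, 0.735, 0.669, -0.08]
force: [-0.2, -0.1, -0.1]
width: 0.0001
```

Call:
servo_tool([
  [0,0,0.05,0,0,0],
  [0,0,0,0,0,0],
])

```text
clock: 22.12
tcp_pos: [0.5881, 0.1327, 0.1987]
tcp_rot: [-0.082, 0.735, 0.669, -0.079]
force: [-0.6, 0.2, 0.1]
width: 0.0003
```

Call:
servo_tool([
  [0,0,0.05,0,0,0],
  [0,0,0,0,0,0],
])

```text
clock: 22.38
tcp_pos: [0.5879, 0.1327, 0.1981]
tcp_rot: [-0.082, 0.735, 0.669, -0.08]
force: [-0.5, 0.7, -0.7]
width: -0.0007
```

Call:
servo_tool([
  [0,0,0.05,0,0,0],
  [0,0,0,0,0,0],
])

```text
clock: 22.62
tcp_pos: [0.5878, 0.1327, 0.1975]
tcp_rot: [-0.082, 0.735, 0.669, -0.08]
force: [0.0, -0.0, 0.2]
width: 0.0002
```

Call:
servo_tool([
  [0,0,0.05,0,0,0],
  [0,0,0,0,0,0],
])

```text
clock: 22.88
tcp_pos: [0.5876, 0.1327, 0.197]
tcp_rot: [-0.082, 0.735, 0.669, -0.08]
force: [0.3, 0.0, -1.1]
width: 0.0003
```

Call:
servo_tool([
  [0,0,0.05,0,0,0],
  [0,0,0,0,0,0],
])

```text
clock: 23.12
tcp_pos: [0.5875, 0.1327, 0.1966]
tcp_rot: [-0.082, 0.735, 0.669, -0.08]
force: [0.7, 1.2, 0.1]
width: 0.0004
```

Call:
servo_tool([
  [0,0,0.05,0,0,0],
  [0,0,0,0,0,0],
])

```text
clock: 23.38
tcp_pos: [0.5875, 0.1327, 0.1961]
tcp_rot: [-0.082, 0.735, 0.669, -0.079]
force: [0.4, -0.1, 1.0]
width: 0.0
```

Call:
servo_tool([
  [0,0,0.05,0,0,0],
  [0,0,0,0,0,0],
])

```text
clock: 23.62
tcp_pos: [0.5876, 0.1327, 0.1959]
tcp_rot: [-0.082, 0.735, 0.669, -0.079]
force: [-0.2, 0.3, 1.4]
width: 0.0005
```

Call:
servo_tool([
  [0,0,0.05,0,0,0],
  [0.02,0.47,0.01,3.2,0,0],
  [0.02,0.47,0.01,3.3,0,0],
  [0,0,0,0,0,0],
  [0,0,0,0,0,0],
])

```text
clock: 24.25
tcp_pos: [0.5971, 0.1321, 0.1929]
tcp_rot: [-0.123, 0.729, 0.663, -0.116]
force: [3.0, -1.8, 4.4]
width: 0.0001
```

Call:
servo_tool([
  [0,0,-0.4,0,0,0],
  [0,0,-1.5,0,0,0],
  [0,0,-2,0,0,0],
  [0,1,-2,0,0,0],
  [0,0,0,0,0,0],
])

```text
clock: 24.88
tcp_pos: [0.6269, 0.13, 0.2465]
tcp_rot: [-0.123, 0.729, 0.663, -0.116]
force: [-0.2, 0.0, -0.4]
width: -0.0002
```

```bash
python3 - <<'E'
from h import *
S=eyes.read_camera("scene")
cv2.imwrite("pics/k.png",cv2.resize(S["color"][150:270,280:390,::-1],(550,600),interpolation=2))
for n,p in mark(S,(322,172,355,205),90): print(n,p,ang(S,p))
o=telemetry.get_obs();print(o["tcp_pos"],o["clock"])
E
```

```text
49 [338.69 185.71] (np.float64(2.4218204297193955), np.float64(0.003070507726681688))
9 [324.22 201.89] (np.float64(9.814382057447009), np.float64(-0.05925352562383908))
[0.62569935 0.1299181  0.24531635] 24.925
```

View pics/k.png

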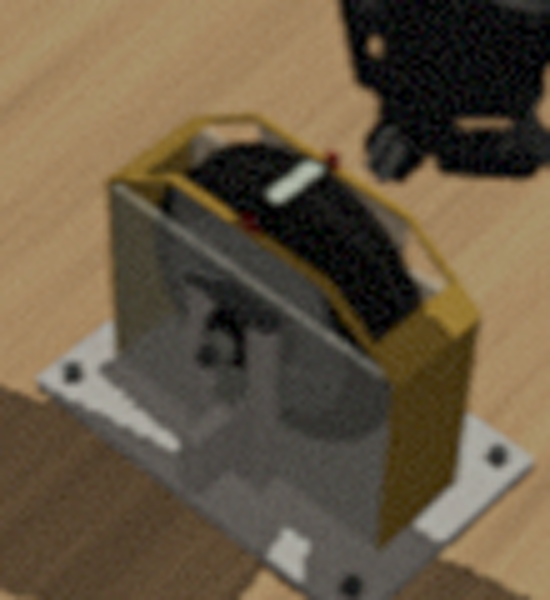

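The mark now lies between the pointers: blob (338.7,185.7) against the midpoint of about (337.8,186). Next the box geometry, and a move away so the top camera can confirm the mark.

```bash
python3 - <<'E'
from h import *
np.set_printoptions(precision=4,suppress=True)
S=eyes.read_camera("scene");T=eyes.read_camera("top")
t=lambda x,y:(340+x/4-.4,225+y/4-.4)
C=[plane(T,t(*q),z) for q,z in(((75,40),.1),((338,72),.1),((310,293),.045),((50,265),.045))]
print(np.array(C)); 
print("yaws",[np.degrees(np.arctan2(*(a-b)[1::-1]*[1,1])) for a,b in((C[0],C[3]),(C[1],C[2]))],[np.degrees(np.arctan2(-(a-b)[0],(a-b)[1])) for a,b in((C[0],C[1]),(C[3],C[2]))], [np.linalg.norm((C[i]-C[(i+1)%4])) for i in range(4)])
m=np.mean(C,0)
ctr=m; print("box ctr",m)
yaw=np.arctan2(-(C[0]-C[1])[0],(C[0]-C[1])[1])
xb=np.array([np.cos(yaw),np.sin(yaw),0]);n=np.array([0,0,1])*np.cos(np.radians(20))-xb*np.sin(np.radians(20))
for z in(.07,.075,.08,.085):
    g=plane(T,(403.8,275),z);gs=plane(S,(230.8,304.4),z)
    print(z,g,gs,"height above panel",(g-m)@n,(gs-m)@n)
E
```

```text
[[ 0.6572 -0.1037  0.1   ]
 [ 0.6323 -0.29    0.1   ]
 [ 0.4807 -0.2731  0.045 ]
 [ 0.5032 -0.0859  0.045 ]]
yaws [np.float64(-6.599412694880196), np.float64(-6.347517545926089)] [np.float64(-7.6217287039860695), np.float64(-6.881939855031658)] [np.float64(0.1878654916168088), np.float64(0.16218587651898925), np.float64(0.18850865969254768), np.float64(0.16446532828479113)]
box ctr [ 0.5684 -0.1882  0.0725]
0.07 [ 0.5444 -0.2331  0.07  ] [ 0.5401 -0.225   0.07  ] height above panel 0.0037465855025877836 0.005550638683368843
0.075 [ 0.5437 -0.2324  0.075 ] [ 0.5428 -0.2264  0.075 ] height above panel 0.008685052582041703 0.009274063842644113
0.08 [ 0.5431 -0.2317  0.08  ] [ 0.5455 -0.2278  0.08  ] height above panel 0.013623519661495836 0.012997489001919278
0.085 [ 0.5425 -0.231   0.085 ] [ 0.5482 -0.2293  0.085 ] height above panel 0.01856198674094972 0.01672091416119465
```

```bash
cat >> h.py <<'E'
G=np.array([.544,-.230,.079]);BY=-6.9
def goG(d):
    o=telemetry.get_obs();q=o["tcp_rot"];C=Ro.from_quat([q[1],q[2],q[3],q[0]]).as_matrix()
    a=np.deg2rad(BY);xb=np.array([np.cos(a),np.sin(a),0]);yb=np.array([-np.sin(a),np.cos(a),0]);s,c=np.sin(np.radians(20)),np.cos(np.radians(20))
    n=np.array([0,0,c])-s*xb;z=-n;R=np.c_[yb,np.cross(z,yb),z];p=G+d*n
    print("t",o["clock"],"tcp",o["tcp_pos"].round(4),"F",o["force"].round(2),"target",p.round(4))
    print("shift(tool now)",(C.T@(p-o["tcp_pos"])*100).round(2),"turn",Ro.from_matrix(C.T@R).as_rotvec(degrees=True).round(2),"shift(target axes)",(R.T@(p-o["tcp_pos"])*100).round(2))
E
python3 -c "
from h import *
goG(.15)"
```

```text
t 25.025 tcp [0.6245 0.1299 0.2442] F [ 0.32  0.21 -0.26] target [ 0.4931 -0.2238  0.22  ]
shift(tool now) [-36.42  -8.33   5.83] turn [-39.71   0.41   1.61] shift(target axes) [-36.69  -9.1   -0.73]
```

Turn first (4 rows, tip about fixed and clear), then shift in the target axes.

Call:
servo_tool([
  [0,0,-1,-9.9,0,0.4],
  [0,0,0,-9.9,0,0.4],
  [0,0,0,-9.9,0,0.4],
  [0,0,0,-10,0,0.4],
  [-5.2,-1.3,0,0,0,0],
  [-5.2,-1.3,0,0,0,0],
  [-5.2,-1.3,0,0,0,0],
  [-5.2,-1.3,0,0,0,0],
  [-5.2,-1.3,0,0,0,0],
  [-5.2,-1.3,0,0,0,0],
])

```text
clock: 26.28
tcp_pos: [0.5169, -0.1724, 0.2288]
tcp_rot: [0.132, 0.736, 0.654, 0.113]
force: [0.8, 0.0, -0.4]
width: 0.0002
```

Call:
servo_tool([
  [-5.2,-1.3,0,0,0,0],
  [0,0,0,0,0,0],
  [0,0,0,0,0,0],
])

```text
clock: 26.65
tcp_pos: [0.4995, -0.2213, 0.2248]
tcp_rot: [0.132, 0.737, 0.653, 0.113]
force: [-0.2, 0.8, 0.2]
width: 0.0003
```

```bash
python3 - <<'E'
from h import *
S=eyes.read_camera("scene");T=eyes.read_camera("top")
a=T["color"][220:320,240:320,::-1];b=S["color"][150:350,200:390,::-1]
cv2.imwrite("pics/l.png",np.hstack([cv2.resize(a,(365,456),interpolation=2),cv2.resize(b,(433,456),interpolation=2)]))
for n,p in mark(T,(255,245,290,280),70): print("T",n,p,ang(T,p))
for n,p in mark(S,(325,172,355,200),90): print("S",n,p,ang(S,p))
print("ptr T",blob(T,(0,110,50),(10,255,255),(250,245,295,280)),blob(T,(170,110,50),(180,255,255),(250,245,295,280)))
goG(.05)
E
```

```text
T 164 [256.97 260.07] (np.float64(-0.1599373023069717), np.float64(0.038781942841194544))
T 49 [263.   259.84] (np.float64(1.0629348343592864), np.float64(0.02286730773747748))
T 104 [287.6 260.8] (np.float64(2.520705298053315), np.float64(-0.042348650659565425))
T 51 [271.88 260.53] (np.float64(0.9542506541676274), np.float64(-0.0007820626422175914))
T 9 [287.   278.44] (np.float64(-30.537936556414877), np.float64(-0.04376454207426945))
S 50 [338.24 186.  ] (np.float64(2.335644964736068), np.float64(0.001579827705791093))
ptr T [(np.int32(6), [260, 260, 2, 3], [260.5, 261.0]), (np.int32(5), [283, 261, 2, 4], [283.2, 262.4])] []
t 26.75 tcp [ 0.5002 -0.2204  0.2251] F [0.17 0.63 0.51] target [ 0.527  -0.2279  0.126 ]
shift(tool now) [-0.37 -0.81 10.26] turn [0.04 0.3  0.2 ] shift(target axes) [-0.43 -0.8  10.26]
```

View pics/l.png

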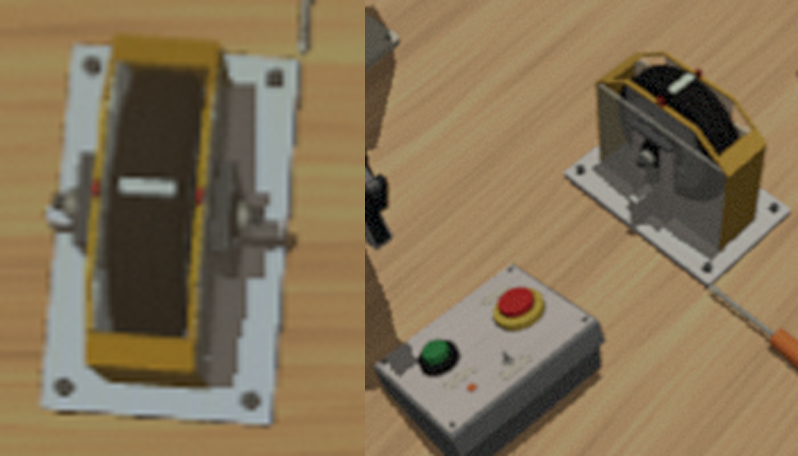

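Top view: mark at (271.9,260.5) and pointers' mean at (271.9,261.7), so the mark is about 1.5–3 mm past centre, within the 6 mm. On to the button.

Call:
servo_tool([
  [-0.2,-0.4,3.4,0,0.1,0.1],
  [-0.2,-0.4,3.4,0,0.2,0.1],
  [0,0,3.4,0,0,0],
  [0,0,0,0,0,0],
  [0,0,0,0,0,0],
])

```text
clock: 27.38
tcp_pos: [0.5273, -0.2285, 0.1276]
tcp_rot: [0.131, 0.737, 0.653, 0.115]
force: [-0.2, 0.5, 1.0]
width: 0.0004
```

```bash
python3 - <<'E'
from h import *
S=eyes.read_camera("scene");T=eyes.read_camera("top")
a=T["color"][230:310,350:450,::-1];b=S["color"][240:350,190:300,::-1]
cv2.imwrite("pics/m.png",np.hstack([cv2.resize(a,(400,320),interpolation=2),cv2.resize(b,(320,320),interpolation=2)]))
goG(.0)
E
```

```text
t 27.475 tcp [ 0.5276 -0.2292  0.1284] F [-0.26 -0.43  1.2 ] target [ 0.544 -0.23   0.079]
shift(tool now) [ 0.12 -0.16  5.2 ] turn [ 0.19  0.08 -0.01] shift(target axes) [ 0.12 -0.15  5.2 ]
```

View pics/m.png

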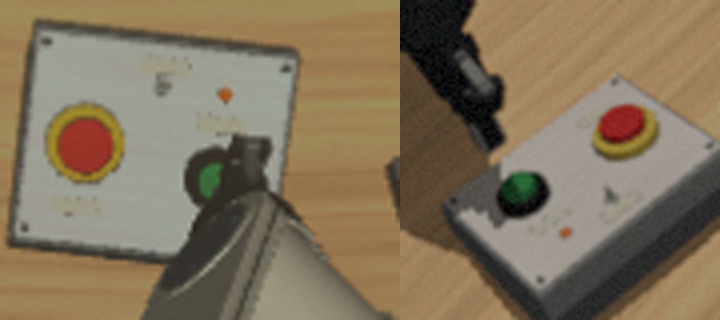

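```bash
python3 - <<'E'
from h import *
o=telemetry.get_obs();S=eyes.read_camera("scene");T=eyes.read_camera("top")
for n,c in(("T",T),("S",S)): print(n,"tcp",proj(c,o["tcp_pos"]),"G",proj(c,G))
p=proj(T,o["tcp_pos"]);print("crop T",(p-[350,230])*4); p=proj(S,o["tcp_pos"]);print("crop S",(p-[190,240])*320/110+[400,0])
print(blob(T,(50,100,25),(85,255,255),(390,260,420,290)))
E
```

```text
T tcp [405.45889873 278.45408343] G [403.13448185 274.74482281]
S tcp [221.22524209 289.67818609] G [229.75294431 304.88469319]
crop T [221.83559492 193.81633371]
crop S [490.83706789 144.51835954]
[(np.int32(35), [400, 271, 6, 9], [402.1, 274.3])]
```

The scene view shows the fingertip at crop (487,140) where the TCP projects (491,145), so the pose agrees. Descending along the panel normal.

Call:
servo_tool([
  [0.1,-0.15,1.5,0,0,0],
  [0,0,1.5,0,0,0],
  [0,0,1.1,0,0,0],
  [0,0,0,0,0,0],
  [0,0,0,0,0,0],
])

```text
clock: 28.2
tcp_pos: [0.5392, -0.2297, 0.0875]
tcp_rot: [0.13, 0.737, 0.653, 0.115]
force: [-1.3, 0.2, 0.7]
width: -0.0003
```

Call:
servo_tool([
  [0,0,0.3,0,0,0],
  [0,0,0,0,0,0],
])

```text
clock: 28.45
tcp_pos: [0.5405, -0.23, 0.085]
tcp_rot: [0.131, 0.737, 0.653, 0.115]
force: [-2.8, 0.3, 2.6]
width: 0.0002
```

Call:
servo_tool([
  [0,0,0.3,0,0,0],
  [0,0,0,0,0,0],
])

```text
clock: 28.7
tcp_pos: [0.5415, -0.2301, 0.0824]
tcp_rot: [0.131, 0.737, 0.653, 0.115]
force: [-4.5, 1.6, 5.6]
width: -0.0001
```

Call:
servo_tool([
  [0,0,0.2,0,0,0],
  [0,0,0,0,0,0],
])

```text
clock: 28.95
tcp_pos: [0.5418, -0.2302, 0.082]
tcp_rot: [0.131, 0.737, 0.653, 0.116]
force: [-16.9, 3.1, 28.4]
width: -0.0003
```

The button bottomed: force rose from 2 to about 6 N over about 6 mm, then went stiff. Releasing and retracting along the normal.

Call:
servo_tool([
  [0,0,-0.6,0,0,0],
  [0,0,-2,0,0,0],
  [0,0,-4,0,0,0],
  [0,-2,-5,0,0,0],
  [0,-3,-5,0,0,0],
  [0,0,0,0,0,0],
  [0,0,0,0,0,0],
  [0,0,0,0,0,0],
])

```text
clock: 29.95
tcp_pos: [0.4398, -0.2176, 0.2182]
tcp_rot: [0.13, 0.737, 0.653, 0.115]
force: [0.1, -0.4, 0.3]
width: -0.0003
```

```bash
python3 - <<'E'
from h import *
S=eyes.read_camera("scene");T=eyes.read_camera("top")
a=T["color"][225:310,340:440,::-1];b=S["color"][150:350,200:390,::-1]
cv2.imwrite("pics/n.png",np.hstack([cv2.resize(a,(400,340),interpolation=2),cv2.resize(b,(323,340),interpolation=2)]))
print("green T",blob(T,(50,100,25),(85,255,255),(340,220,440,310)),"S",blob(S,(50,100,25),(85,255,255),(200,260,310,360)))
print(mark(T,(265,252,279,270),70),mark(S,(325,172,355,200),90))
o=telemetry.get_obs();print(o["clock"],o["tcp_pos"],o["force"],abs(o["joint_vel"]).max())
E
```

```text
green T [(np.int32(67), [400, 271, 9, 9], [403.8, 274.9])] S [(np.int32(103), [225, 300, 13, 10], [230.7, 304.5])]
[(np.int32(51), array([271.88, 260.53]))] [(np.int32(51), array([338.35, 185.96]))]
30.05 [ 0.43955549 -0.21740321  0.21795988] [-0.07286828 -0.84174714  0.38633999] 0.003179669223159725
```

View pics/n.png

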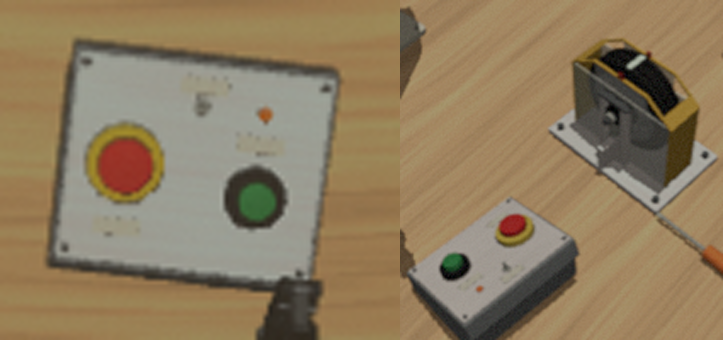

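The green button is back at its starting pixels ((403.8,274.9) and (230.7,304.5)). The mark is unmoved at (271.9,260.5), and the arm is still and clear. Handing in.

```bash
python3 -c "
from cell import workorder
print(workorder.hand_in())"
```

```text
the job is handed in; nothing more can be done
None
```

I brought the white mark to the top between the red pointers and pressed and released the green button. I handed the job in at about 30 s; no verdict was reported.

- **Wheel:** It took three strokes along the tread and one short corrective stroke, with readings of about 11 N or less (limit 20 N).
- **Mark:** My last checks put it about 1.5–3 mm past the pointer midline in the top view. The scene view, measured against the pointers, puts it within about 1–2 mm. The scene camera sits about 3 mm off the top camera, so I judged the mark against the pointers. All of these are inside the 6 mm tolerance. The mark stayed put during and after the press.
- **Green button:** I pressed it until it bottomed, at about 6 mm of travel. The force rose from about 2 N to 6 N, then jumped to 33 N at the stop, more than the press needed. Afterwards the button was back at its starting position in both views.
- **Everything else:** The red stop button and the bystanders were never touched. The arm was stationary and clear of everything when I handed in.

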